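Thread the return spring onto the can-lid press

ROBOT

A 6-joint arm with a two-finger parallel gripper is mounted at the origin on the work surface. World frame = base frame: x ahead of the robot, y to its left, z up, the work surface at z = 0. Lengths are in m, angles in rad, forces in N, time in s.
With the tool pointing down it reaches from about 0.3 to 0.775 m from the base axis. Payload 14.6 kg.
Tool frame: the origin (TCP) lies at the centre of the arm's flange, where the gripper is bolted on; the fingertips stand 199 mm ahead of it and the grasp point (between the pads) lies ctrl.tcp_to_grasp ahead of it (ctrl.tcp_to_grasp is the distance from the TCP to the grasp point, in m); z points along the fingers, y is the line along which they close (so a half turn about z gives the same grasp; the last joint's range is limited). The gripper opens to 94 mm and grips with 3 to 60 N. Pads are 16 mm wide; open, the fingers measure 119 mm over their backs; the gripper's body (75 mm by 177 mm) begins 78 mm behind the grasp point.
Start: joints at [-0.067, 0.3, 1.521, -0, 1.321, -0.067], TCP at [0.55, -0, 0.405] pointing down, gripper open.
Joint ranges: [-3.03, 3.03], [-0.79, 2.21], [0.23, 2.52], [-1.04, 4.18], [0, 3.07], [-2.55, 2.55]. Speed limits (rad/s): [2.22, 2.22, 2.57, 3.14, 3.14, 3.14].

INTERFACE

Orientations are given as [roll, pitch, yaw] about the fixed x, y, z axes, in that order (R = Rz(yaw) Ry(pitch) Rx(roll)).
In Python, from station import ctrl gives the robot as it stands. The module is installed in compiled form; this text tells all that it offers.
- The arm moves only by the shell command python3 -m jog 'ROWS' [OPENING] [FORCE]. ROWS is JSON, a list of rows, each a list of 6 numbers: the shift along the tool's x, y, z in cm, then the turn, a rotation vector about the tool's x, y, z in rad. In form: [[tx, ty, tz, ax, ay, az], ...]. A call has 1 to 8 rows; each row is the pose to reach, as a shift and turn from the pose commanded when the call began, along the tool's axes at that moment; what a row does not reach only later rows make up. A row lasts 1/10 s, in which the tool goes at most 50 mm and 8.59 degrees, less where a joint would pass 70% of its speed; a pose out of reach is approached as far as the arm can. A call with a gripper value outside its range is refused whole. OPENING is the opening in per cent of the stroke, from 0 (shut) to 100 (fully open), set as the call begins (- or left out, the last holds). The fingers move at their own pace and stop on an object; FORCE is the grip in N (left out, the last holds). Time passes only in rows, so rows that repeat a pose let the fingers close. It gives the time, the measured TCP pose, the force, the opening and the grip force at its end, in the units of the state.
- ctrl.get_obs(): the state, without advancing time (a new reading comes with each control period).
- ctrl.camera(name): name is "scene" or "side" or "wrist"; returns a dict with "img" (400x640x3 uint8, blue, green, red), "intrinsics" (3x3 intrinsics, pixels), "k1" (the pictures are not rectified: a ray, as slopes to the right and down, at radius r is drawn at 1 + k1 r^2 times it, then the intrinsics apply), "R" (3x3) and "t" (3): a world point X has camera coordinates R X + t. Camera axes: x right, y down, z forward; pixel columns grow to the right and rows downward; lengths in m; the calibration is good to about 2 mm. A picture is of the moment at which its call begins. There is no depth.
- ctrl.hand_in(): hands the job in; it is judged then, once.
The state is a dict: "time_s": time; "qpos": joint angles; "joint_vel": joint speeds; "tau": joint torques, N m; "ee_pos": TCP position; "eef_rot": TCP orientation; "force": force on the tool from outside, world axes, zero at the start; "moment": the same for the moment, N m; "grip_width": finger opening in m; "grip_force": force on a finger pad.
Only numpy, scipy, OpenCV 4.12 (cv2) and the standard library are available. Lean on these libraries where they do the work, as an engineer would, in place of code of your own. Each camera call takes 0.05 s, during which the arm holds its last target. There are 200 camera calls.

TASK

Fit the return spring of the paint-can lid press: take the bright steel spring with the red stripe, keep its narrow end down, and thread it over the end of the upright rod until it sits fully down on the seat. Whenever it snags on one of the two brass pins, twist it gently until the gap in its end coil lets the pin through; never force it or squash the spring solid. Once it is down, turn it until the red stripe stands about a quarter turn (either way) from the yellow mark so that the pins lock it in, let go, and leave everything else where it is.

Things in the scene. Friction and masses are not known exactly. Their poses are not given: they have to be found in the camera images.
- spring_center (a point): centre of the bright steel compression spring with a red stripe down one side, standing narrow end down on the black rubber mat. 70 mm tall, 38 mm outer and 30 mm inner diameter, about 100 g; the point is on its axis, 35 mm above its underside. z up; x points to the red stripe. Grip the upper coils: from 22 mm above the underside to the top they are stiff
- spring_end (a point): centre of the underside of the spring's narrow end coil: a ring of 4 mm wire, 20 mm inner, 28 mm outer diameter, with a gap 8 mm wide whose middle lies along x, below the red stripe. It can be pushed up into the spring by 12 mm (about 2 N to start, 1.2 N more per mm, 16 N when solid; over 14 N spoils it) and springs back. It turns with the upper coils
- press_seat (a point): centre of the upper face of the round steel seat (48 mm diameter), on the axis of the upright rod. z is up; x points along the yellow mark on the base. The dark steel rod, 17 mm diameter, rises 74 mm from here, its top 9 mm tapered. Two brass pins stick out of it sideways, on tight collars. On the seat, below both pins, the end coil turns freely
- rod_tip (a point): the top end of the rod, on its axis, 74 mm above the seat
- yellow_spring: another spring, yellow, 32 mm diameter, 50 mm tall, standing on the rubber mat beside the steel one, about 85 mm or 170 mm from it; origin at its underside. Leave it alone
- collar_nut: brass ring nut, 44 mm diameter, 16 mm tall, on the rubber mat, 85 mm or 170 mm from the steel spring; origin at its underside. Leave it alone
- press_arm: the dismantled blue arm of the press, 240 mm long (along y), 42 mm wide, up to 30 mm tall, lying on the bench beyond; origin under its middle. Leave it alone
- small_tin: paint tin with a yellow band, 74 mm diameter, 75 mm tall; origin at its underside. Leave it alone
- green_tin: paint tin with a green band, 74 mm diameter, 75 mm tall; origin at its underside. Leave it alone
- brush: paint brush lying on the bench. Leave it alone
- wrench: wrench lying on the bench. Leave it alone
- press: the blue press base, fixed to the bench, that carries seat, rod and pins; origin on the rod's axis at bench height, 28 mm below the seat; axes as the seat's. Its plate is 170 x 130 mm, 20 mm thick; two low ears 67 to 89 mm from the rod, opposite the yellow mark, rise to 44 mm above the bench. Jamming the spring hard (over 60 N) against rod or pins damages it
- rod_at_upper_pin (a point): point on the rod's axis at the height of the upper brass pin's middle, 48 mm above the seat. The pin, 5 mm square, sticks out on one side to 13.5 mm from the axis; the end coil passes only where its gap meets the pin (within 0.1 to 0.2 rad). Its direction, not given, lies within 1.2 rad either way of x (the yellow mark). Axes as the seat's
- rod_at_lower_pin (a point): the same for the lower brass pin, 22 mm above the seat: same size; its direction, not given and unrelated to the upper one's, lies within 0.7 rad either way of x (the yellow mark). Axes as the seat's
- spring: the whole steel spring; origin at the centre of its underside when not squashed; axes as its centre's
Things that resemble listed ones, but are neither listed nor needed, are in the scene too. What is shaped like the spring but pink is not meant.

How it is judged:
On the way, in this order (a step that is already met when the one before it is completed fails the run):
1. the spring's end coil is round the rod and past the upper pin (horizontal distance between spring_end and press_seat below 0.004 m and z of spring_end in the frame of press_seat between 0.005 and 0.043 m).
2. the end coil is down on the seat below both pins (horizontal distance between spring_end and press_seat below 0.004 m and z of spring_end in the frame of press_seat below 0.003 m), for 0.1 s.
At the end, for the whole second after the job is handed in: the steel spring stands round the rod, upright within 0.12 rad, its end coil within 3 mm of the seat and within 4 mm of the rod's axis, uncompressed (centre at least 32 mm above the seat), its red stripe 1.1 to 2.04 rad away from the yellow mark on either side, let go and at rest (all of step 2 and angle between spring_center's own z axis and vertical below 0.12 rad and angle between the x axis of spring_end and the x axis of press_seat, either way round above 1.1 rad and z of spring_center in the frame of press_seat above 0.032 m and linear speed of spring below 0.02 m/s); the robot touches nothing.
It fails at once if the spring is squashed (almost) solid: its end coil pushed up by more than 10.5 mm (z of spring_end in the frame of spring_center above -0.0245 m).
It fails at once if the spring is wrung or jammed against the press with more than 60 N (contact force between spring and press above 60 N).
It fails at once if the robot leans on the press with more than 22 N (contact force between any of the fingers, the arm and press above 22 N).
It fails at once if a bystander is moved (20 mm for the two on the mat, 30 mm for the others) (distance of any of yellow_spring, collar_nut from where it was at the start of the episode above 0.02 m or distance of any of press_arm, small_tin, green_tin, brush, wrench from where it was at the start of the episode above 0.03 m).
It also fails if it takes over 72 s, if anything falls off the work surface, if the arm or the gripper's body presses on something with over 40 N, if the wrist force passes 120 N, or if a joint passes its speed limit or range.

## Working session

There is one attempt and no reset: what is moved stays moved. The work goes in short steps, Python scripts to look and compute and a shell command to move; the robot and the scene stay as the last step left them, time stands still between calls to the robot, and variables do not carry over. Pictures are saved under pics/ and viewed, at most 13 in all, crops included, and the job is handed in when it is done.

```bash
mkdir -p pics
python3 - <<'E'
from station import ctrl
import cv2,numpy as np,pickle
o=ctrl.get_obs();print({k:np.round(v,3) for k,v in o.items()},ctrl.tcp_to_grasp)
for n in("scene","side","wrist"):
    c=ctrl.camera(n);cv2.imwrite(f"pics/{n}0.png",c["img"]);pickle.dump(c,open(f"{n}0.pkl","wb"))
    print(n,c["intrinsics"],c["k1"],(-c["R"].T@c["t"]).round(3))
E
```

```text
{'time_s': np.float64(0.0), 'qpos': array([-0.067,  0.3  ,  1.522,  0.   ,  1.321, -0.067]), 'joint_vel': array([ 0.001, -0.001, -0.001, -0.001,  0.   , -0.001]), 'tau': array([-2.0000e-03, -5.3181e+01, -3.5274e+01,  7.1000e-02,  2.4000e-02,
       -0.0000e+00]), 'ee_pos': array([0.55 , 0.   , 0.404]), 'eef_rot': array([-3.14 , -0.   ,  1.571]), 'force': array([-0.022, -1.237, -0.253]), 'moment': array([ 0.026, -0.002,  0.013]), 'grip_force': np.float64(0.0), 'grip_width': np.float64(0.094)} 0.1804
scene [[429.56611558   0.         328.22930426]
 [  0.         429.56611558 202.57419205]
 [  0.           0.           1.        ]] -0.013583986622386251 [1.001 0.82  0.823]
side [[368.97812595   0.         318.10787344]
 [  0.         368.97812595 208.38712165]
 [  0.           0.           1.        ]] -0.07722795934588993 [ 0.014 -0.647  1.023]
wrist [[305.74169231   0.         319.6924285 ]
 [  0.         305.74169231 204.63645292]
 [  0.           0.           1.        ]] 0.008060007696352864 [0.548 0.084 0.384]
```

View pics/scene0.png

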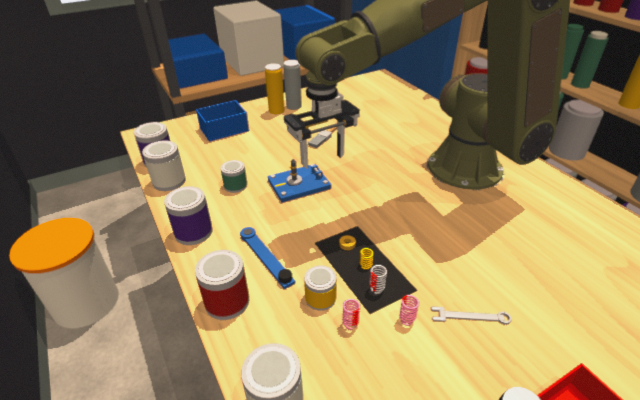

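View pics/side0.png

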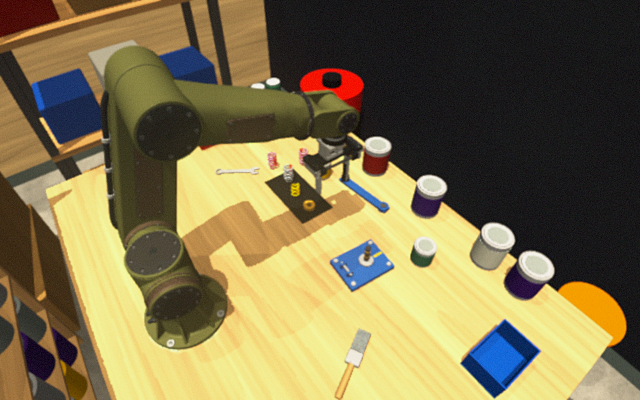

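Scene shows the candidates: the steel spring with red stripe at (378,280), pink springs at (351,315) and (409,310), and the yellow spring at (367,258). In the side view the steel spring is at (288,173). The press is at (298,180) in scene and (365,260) in side. I choose the steel one on the mat and check it with close crops.

```bash
cat > h.py <<'E'
import numpy as np,cv2,pickle
from station import ctrl
def ray(c,u,v):
    K=c["intrinsics"];d=np.array([(u-K[0,2])/K[0,0],(v-K[1,2])/K[1,1]]);s=d.copy()
    for _ in range(20): s=d/(1+c["k1"]*(s@s))
    return -c["R"].T@c["t"], c["R"].T@np.array([*s,1])
def plane(c,u,v,z):
    o,d=ray(c,u,v);return o+d*(z-o[2])/d[2]
def two(a,p,b,q):
    o1,d1=ray(a,*p);o2,d2=ray(b,*q)
    s=np.linalg.lstsq(np.c_[d1,-d2],o2-o1,rcond=None)[0]
    x,y=o1+s[0]*d1,o2+s[1]*d2;return (x+y)/2,np.linalg.norm(x-y)
def proj(c,X):
    p=c["R"]@np.asarray(X)+c["t"];s=p[:2]/p[2];s=s*(1+c["k1"]*(s@s));K=c["intrinsics"];return s*[K[0,0],K[1,1]]+[K[0,2],K[1,2]]
def crop(im,x,y,w,h,k): return cv2.resize(im[y:y+h,x:x+w],None,fx=k,fy=k,interpolation=cv2.INTER_CUBIC)
E
python3 - <<'E'
from h import *
s=cv2.imread("pics/scene0.png");d=cv2.imread("pics/side0.png")
a=crop(s,340,230,80,100,5);b=crop(d,260,145,80,72,5);e=crop(s,260,150,80,60,5);f=crop(d,325,230,80,60,5)
top=np.hstack([cv2.resize(a,(320,400)),cv2.resize(b,(400,360)) if 0 else cv2.copyMakeBorder(b,0,40,0,0,0)])
bot=np.hstack([cv2.resize(e,(360,200*270//200)[:2]),cv2.resize(f,(360,270))]) if 0 else None
cv2.imwrite("pics/c1.png",top);cv2.imwrite("pics/c2.png",np.hstack([e,f]))
E
```

```text
(no output)
```

View pics/c1.png

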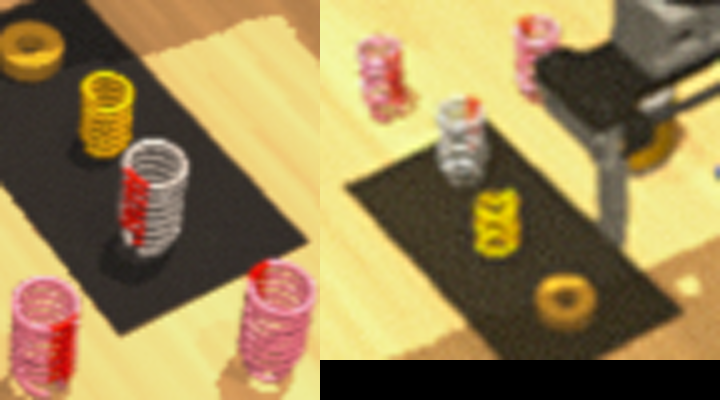

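View pics/c2.png

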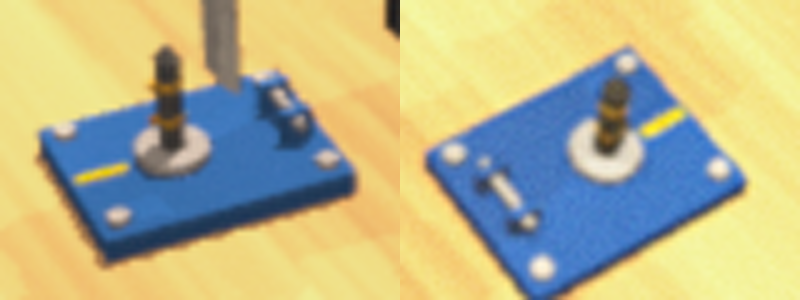

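Crop 1 confirms the steel spring: top centre at (379,270) in scene and (288.6,165.6) in side, with the stripe on the left in scene. Crop 2 shows the seat at (294.4,179.6) scene and (366,260) side. The rod tip is at (293.2,160) and (368,247), and the yellow mark points to the left in scene.

Run:
```python
from h import *
s,d=[pickle.load(open(f"{n}0.pkl","rb")) for n in("scene","side")]
print("spring top",two(s,(379,270),d,(288.6,165.6)),plane(s,379,270,.071),plane(d,288.6,165.6,.071))
print("seat",two(s,(294.4,179.6),d,(366,260)),plane(s,294.4,179.6,.028),plane(d,366,260,.028))
print("tip",two(s,(293.2,160),d,(368,247)),plane(s,293.2,160,.1),plane(d,368,247,.1))
# yellow mark
for c,(x,y,w,h),nm in((s,(260,150,80,60),"s"),(d,(325,230,80,60),"d")):
    im=c["img"][y:y+h,x:x+w];hsv=cv2.cvtColor(im,cv2.COLOR_BGR2HSV)
    blue=cv2.inRange(hsv,(100,100,40),(130,255,255));bc=max(cv2.findContours(blue,0,2)[0],key=cv2.contourArea)
    m=cv2.inRange(hsv,(22,150,120),(33,255,255));hull=cv2.fillPoly(np.zeros_like(m),[cv2.convexHull(bc)],255);hull=cv2.erode(hull,np.ones((7,7)))
    m&=hull;v,u=np.nonzero(m);P=np.array([plane(c,a+x,b+y,.02) for a,b in zip(u,v)])
    l=cv2.fitLine(P[:,:2].astype(np.float32),2,0,.01,.01).ravel();print(nm,len(P),P.mean(0),"dir",np.degrees(np.arctan2(l[1],l[0])))
# stripe
for c,(x,y,w,h) in((s,(365,258,30,40)),(d,(278,158,24,26))):
    hsv=cv2.cvtColor(c["img"][y:y+h,x:x+w],cv2.COLOR_BGR2HSV);m=cv2.inRange(hsv,(0,150,80),(8,255,255))|cv2.inRange(hsv,(172,150,80),(180,255,255))
    v,u=np.nonzero(m);print("red",len(u),u.min()+x,u.max()+x,v.min()+y,v.max()+y,u.mean()+x,v.mean()+y)
```

```text
spring top (array([0.56533915, 0.28907065, 0.07550306]), np.float64(0.004085618687989077)) [0.56093146 0.28691969 0.071     ] [0.56954997 0.2921958  0.071     ]
seat (array([ 0.54469566, -0.19595128,  0.02350509]), np.float64(0.0004519413893836007)) [ 0.54710284 -0.19006236  0.028     ] [ 0.54251748 -0.19807652  0.028     ]
tip (array([ 0.5435149 , -0.19653496,  0.09670963]), np.float64(0.0009125221144118)) [ 0.54590109 -0.19230405  0.1       ] [ 0.54120259 -0.19794295  0.1       ]
s 11 [ 0.59219811 -0.20058252  0.02      ] dir -5.6609263
d 7 [ 0.58419953 -0.19830834  0.02      ] dir -7.2085686
red 86 370 376 272 290 373.1860465116279 280.72093023255815
red 2 290 290 165 166 290.0 165.5
```

```bash
python3 -m jog '[[-5,0,2,0,0,0],[-10,0,4,0,0,0],[-15,0,6,0,0,0],[-20,0,8,0,0,0],[-24,-0.3,10,0,0,0],[-24,-0.3,10,0,0,0]]'
python3 - <<'E'
from h import *
c=ctrl.camera("wrist");pickle.dump(c,open("w1.pkl","wb"));cv2.imwrite("pics/w1.png",c["img"])
print(c["R"].T[:,2],-c["R"].T@c["t"],proj(c,(.5447,-.196,.102)),proj(c,(.5447,-.196,.076)),proj(c,(.5447,-.196,.05)),proj(c,(.5447,-.196,.028)))
E
```

```text
time_s: 0.75
ee_pos: [0.5459, -0.2438, 0.3017]
eef_rot: [-3.138, -0.001, 1.567]
force: [0.2, 0.9, 0.5]
grip_width: 0.0941
grip_force: 0.0
[-0.00367535 -0.28274647 -0.95918764] [ 0.5443279  -0.16001613  0.28146601] [321.39540138 177.41714007] [321.30789504 169.84521669] [321.23919189 163.89912422] [321.19162752 159.78192039]
```

View pics/w1.png

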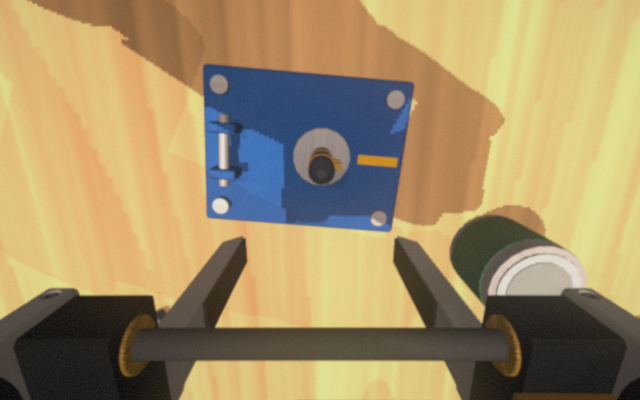

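The rod tip is at (321,174), the seat at (321,156), and the yellow mark at (378,161), pointing right (+x). One pin at about (338,164) points right. Zooming in on the pins.

Run:
```python
from h import *
c=pickle.load(open("w1.pkl","rb"));im=c["img"]
cv2.imwrite("pics/w1c.png",crop(im,286,122,74,70,8))
hsv=cv2.cvtColor(im,cv2.COLOR_BGR2HSV)
m=cv2.inRange(hsv,(10,120,120),(30,255,255));m[:150]=0;m[172:]=0;m[:,:356]=0;m[:,402:]=0
v,u=np.nonzero(m);P=np.array([plane(c,a,b,.0205) for a,b in zip(u,v)]);l=cv2.fitLine(P[:,:2].astype(np.float32),2,0,.01,.01).ravel()
print("mark",len(u),P.mean(0),l,P[:,0].min(),P[:,0].max())
g=cv2.inRange(hsv,(0,0,70),(180,70,255));g[:125]=0;g[188:]=0;g[:,:290]=0;g[:,352:]=0
ct=max(cv2.findContours(g,0,1)[0],key=cv2.contourArea);h=cv2.convexHull(ct).reshape(-1,2)
Q=np.array([plane(c,a,b,.028)[:2] for a,b in h]).astype(np.float32);(x,y),r=cv2.minEnclosingCircle(Q);print("seat",x,y,r,cv2.fitEllipse(Q))
d=cv2.inRange(hsv,(0,0,0),(180,255,75));d[:150]=0;d[190:]=0;d[:,:305]=0;d[:,338:]=0
ct=max(cv2.findContours(d,0,1)[0],key=cv2.contourArea);print("dark bbox",cv2.boundingRect(ct))
bl=cv2.inRange(hsv,(100,150,60),(130,255,255));ct=max(cv2.findContours(bl,0,1)[0],key=cv2.contourArea);
Q=np.array([plane(c,a,b,.02)[:2]*1000 for a,b in ct.reshape(-1,2)]).astype(np.float32);print("plate",cv2.minAreaRect(Q))
```

```text
mark 365 [ 0.59237318 -0.19781344  0.0205    ] [ 0.99578446 -0.09172398  0.5923732  -0.19781345] 0.5759520318294956 0.6133848645323103
seat 0.5446658730506897 -0.1936575323343277 0.024130824953317642 ((0.5446411967277527, -0.19367915391921997), (0.04776766523718834, 0.04782634228467941), 155.58648681640625)
dark bbox (309, 156, 25, 28)
plate ((497.24908447265625, -186.8135223388672), (97.9043960571289, 84.94983673095703), 65.62939453125)
```

View pics/w1c.png

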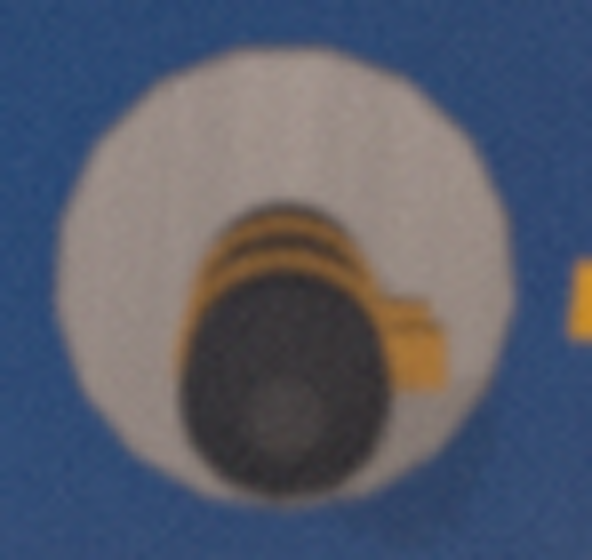

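Run:
```python
from h import *
c=pickle.load(open("w1.pkl","rb"));S=np.array([.5447,-.1937]);y0=-.092
f=lambda u,v,z:(plane(c,286+(u+.5)/8-.5,122+(v+.5)/8-.5,z)[:2]-S)*1000
for n,p,z in(("tip",(285,415),.102),("Ucorner far",(445,328),.0785),("U near",(446,390),.0785),("U mid",(446,359),.0785),("L far",(432,298),.0525),("L",(432,324),.0525)):
    q=f(*p,z);print(n,q,np.hypot(*q),np.arctan2(q[1],q[0])-y0)
def pr(a,z,r,t): 
    a+=y0;return ((proj(c,(S[0]+(r*np.cos(a)-t*np.sin(a))/1e3,S[1]+(r*np.sin(a)+t*np.cos(a))/1e3,z))-[286,122])*8).round()
for a in(-.3,-.15,0,.15,.3): print(a,"U",pr(a,.0785,13.5,2.5),pr(a,.0785,13.5,-2.5),"L",pr(a,.0525,13.5,2.5),pr(a,.0525,13.5,-2.5))
```

```text
tip [-0.12100811  0.10150959] 0.15794669785830664 2.5355980505160827
Ucorner far [13.21758815  2.99229851] 13.552065778000863 0.3146348195423568
U near [13.39168634 -2.20662857] 13.572268520363435 -0.07130855225462301
U mid [13.34603107  0.40219888] 13.352090066822093 0.1221270978701399
L far [13.69534859  1.87087019] 13.822544208468766 0.2277658892975378
L [13.734014   -0.56103344] 13.745468315389768 0.05117277439379719
-0.3 U [443. 394.] [419. 448.] L [425. 345.] [404. 394.]
-0.15 U [447. 370.] [431. 427.] L [428. 323.] [415. 375.]
0 U [447. 345.] [440. 404.] L [428. 301.] [422. 354.]
0.15 U [443. 321.] [445. 381.] L [425. 279.] [427. 333.]
0.3 U [436. 297.] [447. 356.] L [418. 258.] [429. 311.]
```

The seat is at (0.5447,-0.1937), and its measured radius of 24 mm matches. The yellow mark points at -0.09 rad, the upper pin at about 0.02 and the lower at about -0.07 (world yaw). Now I go to the spring.

```bash
python3 -m jog '[[3,0,-4,0,0,0],[8,0,-4,0,0,0],[13,0,-4,0,0,0],[18,0,-4,0,0,0],[23,0.5,-4,0,0,0],[28,0.9,-4,0,0,0],[33,1.2,-4,0,0,0],[38,1.5,-4,0,0,0]]'; python3 -m jog '[[5,0.2,0,0,0,0],[9,0.2,2,0,0,0],[10,0.2,4,0,0,0],[10,0.2,4,0,0,0],[10,0.2,4,0,0,0]]'
python3 - <<'E'
from h import *
c=ctrl.camera("wrist");pickle.dump(c,open("w2.pkl","wb"));cv2.imwrite("pics/w2.png",c["img"])
u,v=proj(c,(.563,.289,.035)).astype(int);print(u,v,-c["R"].T@c["t"])
x,y=max(u-50,0),max(v-55,0);print(x,y);cv2.imwrite("pics/w2c.png",crop(c["img"],x,y,110,90,6))
E
```

```text
time_s: 1.6
ee_pos: [0.5611, 0.1427, 0.3455]
eef_rot: [3.141, -0.0, 1.572]
force: [1.1, -0.3, -0.5]
grip_width: 0.0943
grip_force: 0.0
time_s: 2.1
ee_pos: [0.5636, 0.2397, 0.3055]
eef_rot: [3.141, 0.0, 1.572]
force: [0.7, -0.4, -0.2]
grip_width: 0.0942
grip_force: 0.0
320 158 [0.56181151 0.32341909 0.28510464]
270 103
```

View pics/w2c.png

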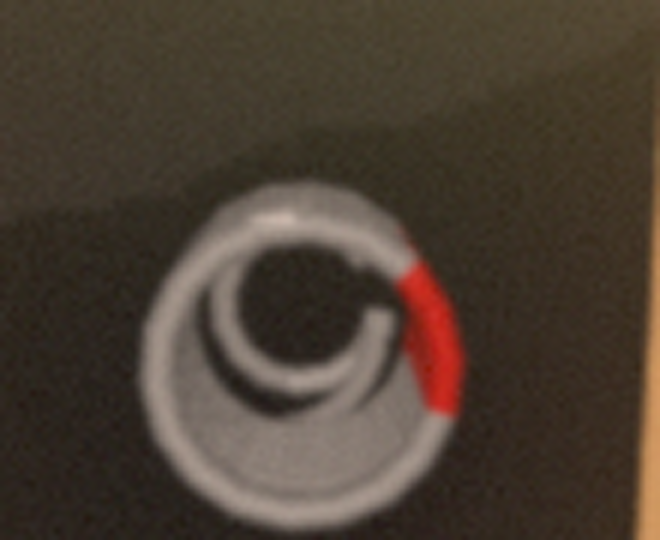

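Run:
```python
from h import *
c=pickle.load(open("w2.pkl","rb"));im=c["img"];x,y=270,103
f=lambda u,v,z:plane(c,x+(u+.5)/6-.5,y+(v+.5)/6-.5,z)[:2]
hsv=cv2.cvtColor(im,cv2.COLOR_BGR2HSV)
g=cv2.inRange(hsv,(0,0,100),(180,70,255))|cv2.inRange(hsv,(0,150,100),(8,255,255))|cv2.inRange(hsv,(172,150,100),(180,255,255))
W=np.zeros_like(g);W[130:195,290:350]=255;g&=W
ct=np.vstack([k for k in cv2.findContours(g,0,1)[0] if cv2.contourArea(k)>50]);h=cv2.convexHull(ct).reshape(-1,2)
h=h[h[:,1]>y+270/6]
Q=np.array([plane(c,a,b,.070)[:2] for a,b in h])
from scipy.optimize import least_squares
s=least_squares(lambda p:np.hypot(*(Q-p[:2]).T)-p[2],[.563,.289,.019]).x;print("top circle",s)
C=s[:2]
for z in(.07,.066):
  for p in((410,268),(452,415)): d=f(*p,z)-C;print(z,d*1e3,np.arctan2(d[1],d[0]))
E0=(f(208,305,.003)+f(400,305,.003))/2;print("end coil centre",E0)
for p in((383,318),(358,262)): d=f(*p,.004)-C;print("gap end",d*1e3,np.arctan2(d[1],d[0]))
```

```text
top circle [0.56221762 0.28939254 0.01891329]
0.07 [12.42688081 11.92504296] 0.7647933507835013
0.07 [17.72961368 -5.27090341] -0.28897215432472895
0.066 [12.66551796 11.51405205] 0.7378126745208117
0.066 [18.06685834 -6.00166327] -0.3207228762939412
end coil centre [0.56255409 0.28882315]
gap end [12.38863919 -2.39450962] -0.19092835235387665
gap end [8.48397232 6.02656043] 0.6176362543598893
```

The top view shows the ring centre at (0.5622,0.2894) with r=18.9 mm, which matches. The stripe and gap point at about 0.22 rad. Descend and grip with moderate force.

```bash
python3 -m jog '[[3,-0.1,0,0,0,0],[4.97,-0.14,0,0,0,0],[4.97,-0.14,0,0,0,0],[4.97,-0.14,3,0,0,0],[4.97,-0.14,6,0,0,0],[4.97,-0.14,7.5,0,0,0],[4.97,-0.14,7.5,0,0,0],[4.97,-0.14,7.5,0,0,0]]' 100 25; python3 -m jog '[[0,0,0,0,0,0],[0,0,0,0,0,0],[0,0,0,0,0,0],[0,0,0,0,0,0],[0,0,0,0,0,0],[0,0,0,0,0,0],[0,0,0,0,0,0],[0,0,0,0,0,0]]' 30 25; python3 -m jog '[[0,0,0,0,0,0],[0,0,0,0,0,0],[0,0,0,0,0,0]]'
```

```text
time_s: 2.95
ee_pos: [0.563, 0.289, 0.2309]
eef_rot: [3.14, -0.0, 1.571]
force: [0.8, -0.5, 0.0]
grip_width: 0.0939
grip_force: 0.0
time_s: 3.75
ee_pos: [0.5626, 0.2891, 0.2296]
eef_rot: [3.142, -0.0, 1.571]
force: [-0.9, 0.3, 0.1]
grip_width: 0.0379
grip_force: 25.0
time_s: 4.05
ee_pos: [0.5626, 0.2891, 0.2297]
eef_rot: [3.142, 0.0, 1.571]
force: [-0.3, 0.1, -0.0]
grip_width: 0.0377
grip_force: 25.0
```

```bash
python3 -m jog '[[0,0,-2,0,0,0],[0,0,-6,0,0,0],[-1,0,-10,0,0,0],[-5,0,-12.5,0,0,0],[-10,-0.3,-12.5,0,0,0],[-15,-0.6,-12.5,0,0,0],[-20,-1,-12.5,0,0,0],[-25,-1.4,-12.5,0,0,0]]'; python3 -m jog '[[-5,-0.2,0,0,0,0.1],[-10,-0.39,0,0,0,0.2],[-15,-0.39,0,0,0,0.2],[-19,-0.39,0,0,0,0.2],[-22,-0.39,0,0,0,0.2],[-23.3,-0.39,0,0,0,0.2],[-23.3,-0.39,0,0,0,0.2],[-23.3,-0.39,0,0,0,0.2]]'
python3 - <<'E'
from h import *
c=ctrl.camera("wrist");pickle.dump(c,open("w3.pkl","wb"))
s=ctrl.camera("scene");pickle.dump(s,open("s3.pkl","wb"));d=ctrl.camera("side");pickle.dump(d,open("d3.pkl","wb"))
for k,z in((c,.12),(s,.1),(d,.1)): print(proj(k,(.5447,-.1937,z)))
a=crop(c["img"],220,130,200,150,2.8)[:420];u,v=proj(s,(.5447,-.1937,.12)).astype(int);b=crop(s["img"],u-32,v-35,64,70,6)
print(u-32,v-35,a.shape,b.shape);u,v=proj(d,(.5447,-.1937,.12)).astype(int)
e=crop(d["img"],u-32,v-35,64,70,6);print(u-32,v-35)
cv2.imwrite("pics/m3.png",np.hstack([b,e]));cv2.imwrite("pics/w3.png",c["img"])
E
```

```text
time_s: 4.85
ee_pos: [0.548, 0.0378, 0.3547]
eef_rot: [-3.142, 0.0, 1.571]
force: [0.5, 0.1, -1.2]
grip_width: 0.0379
grip_force: 25.0
time_s: 5.65
ee_pos: [0.5448, -0.1925, 0.3545]
eef_rot: [-3.141, -0.0, 1.371]
force: [0.3, 0.1, -0.9]
grip_width: 0.0377
grip_force: 25.0
[322.28030535 231.81505204]
[293.35071468 159.6746845 ]
[367.9346083  245.56379873]
260 119 (420, 560, 3) (420, 384, 3)
336 206
```

View pics/m3.png

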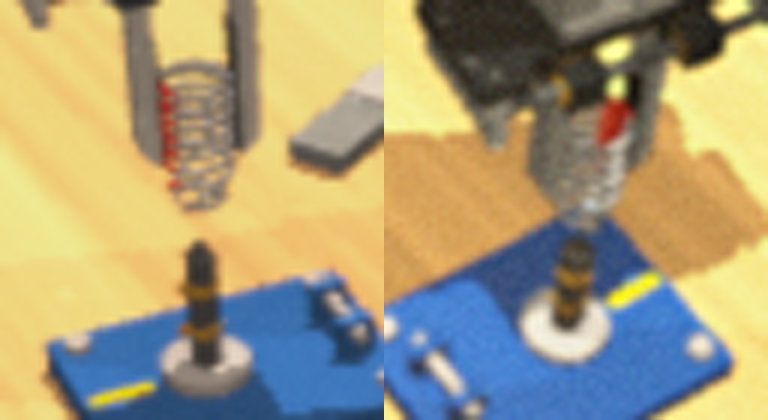

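The spring sits directly above the rod in both views (scene end at (202,200), tip at (199,243) in the crop). The stripe faces the yellow mark. I descend gently onto the taper, stopping above the upper pin.

```bash
python3 -m jog '[[0,0,1,0,0,0],[0,0,2,0,0,0],[0,0,2.4,0,0,0],[0,0,2.7,0,0,0],[0,0,2.9,0,0,0],[0,0,2.9,0,0,0]]'; python3 -m jog '[[0,0,0.3,0,0,0],[0,0,0.6,0,0,0],[0,0,0.9,0,0,0],[0,0,0.9,0,0,0]]'; python3 -c "
from h import *
for i in range(4):
  ctrl.camera('wrist');o=ctrl.get_obs();print(o['force'].round(2),o['moment'].round(3),o['ee_pos'].round(4))"
```

```text
time_s: 6.4
ee_pos: [0.5447, -0.1934, 0.3255]
eef_rot: [-3.141, -0.0, 1.371]
force: [-0.2, -0.1, -0.9]
grip_width: 0.0376
grip_force: 25.0
time_s: 6.8
ee_pos: [0.5447, -0.1934, 0.3162]
eef_rot: [-3.141, -0.0, 1.371]
force: [0.1, -0.8, -2.2]
grip_width: 0.038
grip_force: 25.0
[ 0.16  0.55 -1.11] [-0.011 -0.002 -0.015] [ 0.5447 -0.1934  0.3164]
[ 0.15 -0.45 -0.55] [ 0.005 -0.024  0.019] [ 0.5447 -0.1934  0.3166]
[ 0.2   0.55 -0.71] [-0.011  0.047  0.001] [ 0.5447 -0.1934  0.3167]
[-0.79 -0.66 -1.17] [ 0.021  0.01  -0.061] [ 0.5447 -0.1934  0.3167]
```

No contact force, so the end is on the rod. Continue to the upper pin in small steps.

```bash
python3 -m jog '[[0,0,0.4,0,0,0],[0,0,0.8,0,0,0],[0,0,1.1,0,0,0],[0,0,1.3,0,0,0],[0,0,1.3,0,0,0]]'; python3 -c "
from h import *
for i in range(3):
  ctrl.camera('wrist');o=ctrl.get_obs();print(o['force'].round(2),o['moment'].round(3),o['ee_pos'].round(4))"
```

```text
time_s: 7.5
ee_pos: [0.5447, -0.1934, 0.3033]
eef_rot: [-3.141, -0.0, 1.371]
force: [0.7, -0.6, -0.9]
grip_width: 0.0376
grip_force: 25.0
[ 0.96 -0.05 -1.55] [-0.065  0.032  0.063] [ 0.5447 -0.1934  0.3035]
[-0.24  0.03 -0.71] [-0.041  0.001 -0.012] [ 0.5447 -0.1934  0.3036]
[ 0.8  -0.51 -0.95] [ 0.006  0.091 -0.001] [ 0.5447 -0.1934  0.3037]
```

```bash
python3 -m jog '[[0,0,0.3,0,0,0],[0,0,0.6,0,0,0],[0,0,0.9,0,0,0],[0,0,1.1,0,0,0],[0,0,1.1,0,0,0]]'; python3 -c "
from h import *
for i in range(3):
  ctrl.camera('wrist');o=ctrl.get_obs();print(o['force'].round(2),o['moment'].round(3),o['ee_pos'].round(4))"
```

```text
time_s: 8.15
ee_pos: [0.5447, -0.1934, 0.2923]
eef_rot: [-3.141, -0.0, 1.371]
force: [1.5, -0.4, -1.9]
grip_width: 0.0379
grip_force: 25.0
[-0.37  0.36 -1.51] [-0.02   0.011 -0.   ] [ 0.5447 -0.1934  0.2925]
[ 0.34  0.51 -1.73] [ 0.042 -0.001  0.038] [ 0.5447 -0.1934  0.2926]
[-0.4  -0.88 -1.32] [-0.     0.012 -0.048] [ 0.5447 -0.1934  0.2927]
```

Past the upper pin with no force. Twist by -0.09 toward the lower pin and continue.

```bash
python3 -m jog '[[0,0,0,0,0,0.09],[0,0,0.4,0,0,0.09],[0,0,0.8,0,0,0.09],[0,0,1.1,0,0,0.09],[0,0,1.4,0,0,0.09],[0,0,1.4,0,0,0.09]]'; python3 -c "
from h import *
for i in range(3):
  ctrl.camera('wrist');o=ctrl.get_obs();print(o['force'].round(2),o['moment'].round(3),o['ee_pos'].round(4))"
```

```text
time_s: 8.9
ee_pos: [0.5447, -0.1934, 0.2782]
eef_rot: [-3.141, -0.0, 1.281]
force: [1.6, 0.2, -2.9]
grip_width: 0.0378
grip_force: 25.0
[ 1.65 -0.04 -3.43] [-0.031 -0.243 -0.019] [ 0.5447 -0.1934  0.2784]
[ 0.9   0.37 -2.9 ] [-0.035 -0.301  0.017] [ 0.5447 -0.1934  0.2786]
[ 2.47  0.27 -1.71] [-0.019 -0.256  0.013] [ 0.5447 -0.1934  0.2787]
```

```bash
python3 -m jog '[[0,0,0.2,0,0,0],[0,0,0.4,0,0,0],[0,0,0.4,0,0,0]]'; python3 -c "
from h import *
F=[]
for i in range(4):
  ctrl.camera('wrist');o=ctrl.get_obs();F.append([*o['force'],*o['moment']])
print(np.mean(F,0).round(2),o['ee_pos'].round(4))
d=ctrl.camera('side');s=ctrl.camera('scene')
out=[]
for k in(s,d):
  u,v=proj(k,(.5447,-.1937,.07)).astype(int);out.append(crop(k['img'],u-32,v-35,64,70,6))
cv2.imwrite('pics/m4.png',np.hstack(out))"
```

```text
time_s: 9.35
ee_pos: [0.5447, -0.1934, 0.2745]
eef_rot: [3.142, 0.0, 1.281]
force: [1.3, -1.4, -1.7]
grip_width: 0.0378
grip_force: 25.0
[ 2.39 -0.6  -3.16 -0.13 -0.4  -0.  ] [ 0.5447 -0.1934  0.2746]
```

```bash
python3 -m jog '[[0,0.08,0,0,0,0],[0,0.08,0,0,0,0]]'
cat > ff.py <<'E'
from h import *
F=[]
for i in range(4):
  ctrl.camera('wrist');o=ctrl.get_obs();F.append([*o['force'],*o['moment']])
print(np.mean(F,0).round(2),o['ee_pos'].round(4),o['time_s'])
E
python3 ff.py
```

```text
time_s: 9.85
ee_pos: [0.5454, -0.1936, 0.2746]
eef_rot: [-3.141, -0.0, 1.281]
force: [-0.7, 1.7, -1.7]
grip_width: 0.0379
grip_force: 25.0
[-0.26 -0.1  -1.02 -0.04  0.01  0.  ] [ 0.5454 -0.1936  0.2747] 10.05
```

View pics/m4.png

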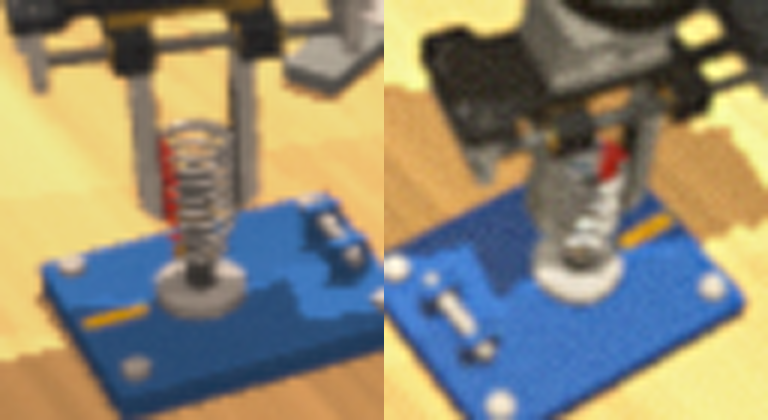

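The picture shows the spring round the rod, its end coil at about (205,260) just above the seat. The shift cleared the side load, so I carry on down.

```bash
python3 -m jog '[[0,0,0.3,0,0,0],[0,0,0.6,0,0,0],[0,0,0.9,0,0,0],[0,0,0.9,0,0,0]]'; python3 ff.py
```

```text
time_s: 10.45
ee_pos: [0.5454, -0.1936, 0.265]
eef_rot: [-3.141, -0.0, 1.281]
force: [-0.3, 0.0, -2.6]
grip_width: 0.038
grip_force: 25.0
[ 0.06  0.03 -0.95  0.02  0.04  0.  ] [ 0.5455 -0.1936  0.2657] 10.65
```

```bash
python3 -m jog '[[0,0,0.3,0,0,0],[0,0,0.6,0,0,0],[0,0,0.8,0,0,0],[0,0,0.9,0,0,0],[0,0,0.9,0,0,0]]'; python3 ff.py; python3 -m jog '[[0,0,0.1,0,0,0],[0,0,0.1,0,0,0]]';python3 ff.py
```

```text
time_s: 11.15
ee_pos: [0.5454, -0.1936, 0.2564]
eef_rot: [-3.141, -0.0, 1.281]
force: [-0.1, -0.3, -0.9]
grip_width: 0.0376
grip_force: 25.0
[-0.    0.04 -1.45 -0.03 -0.    0.02] [ 0.5455 -0.1936  0.2567] 11.35
time_s: 11.55
ee_pos: [0.5454, -0.1936, 0.2555]
eef_rot: [-3.141, -0.0, 1.281]
force: [0.4, 0.0, -0.9]
grip_width: 0.0376
grip_force: 25.0
[ 0.16  0.02 -1.53 -0.01  0.04  0.  ] [ 0.5455 -0.1936  0.2557] 11.75
```

```bash
for i in 1 2 3; do python3 -m jog '[[0,0,0.1,0,0,0],[0,0,0.1,0,0,0]]' >/dev/null;python3 ff.py; done
```

```text
[ 0.44 -0.2  -0.95 -0.   -0.02 -0.01] [ 0.5455 -0.1936  0.2547] 12.15
[-0.51  0.08  1.92  0.04  0.15 -0.02] [ 0.5455 -0.1936  0.2537] 12.55
[-0.43  0.12  3.45  0.06  0.16  0.02] [ 0.5455 -0.1936  0.2527] 12.95
```

Contact with the seat (about 2–3 N of push). Ease off a millimetre and turn a quarter turn.

```bash
python3 -m jog '[[0,0,-0.1,0,0,0.1],[0,0,-0.1,0,0,0.2],[0,0,-0.1,0,0,0.3],[0,0,-0.1,0,0,0.4],[0,0,-0.1,0,0,0.4]]'; python3 ff.py; python3 -m jog '[[0,0,0,0,0,0.14],[0,0,0,0,0,0.28],[0,0,0,0,0,0.42],[0,0,0,0,0,0.56],[0,0,0,0,0,0.6],[0,0,0,0,0,0.6]]';python3 ff.py
```

```text
time_s: 13.45
ee_pos: [0.5455, -0.1937, 0.2536]
eef_rot: [3.142, 0.0, 0.879]
force: [0.7, -1.3, 2.1]
grip_width: 0.0377
grip_force: 25.0
[-0.31 -0.55  2.03 -0.09  0.12  0.01] [ 0.5455 -0.1936  0.2537] 13.65
time_s: 14.25
ee_pos: [0.5454, -0.1936, 0.2536]
eef_rot: [-3.141, 0.0, 0.282]
force: [-0.2, -0.2, 2.2]
grip_width: 0.0376
grip_force: 25.0
[-1.1   0.06  1.68  0.04  0.26 -0.  ] [ 0.5455 -0.1936  0.2536] 14.45
```

```bash
python3 -m jog '[[0,0,0,0,0,0.14],[0,0,0,0,0,0.28],[0,0,0,0,0,0.42],[0,0,0,0,0,0.56],[0,0,0,0,0,0.6],[0,0,0,0,0,0.6]]';python3 ff.py; python3 -c "
from h import *
d=ctrl.camera('side');s=ctrl.camera('scene');w=ctrl.camera('wrist')
out=[]
for k in(s,d):
  u,v=proj(k,(.5447,-.1937,.06)).astype(int);out.append(crop(k['img'],u-32,v-35,64,70,6))
cv2.imwrite('pics/m5.png',np.hstack(out));cv2.imwrite('pics/w5.png',w['img'])"
```

```text
time_s: 15.05
ee_pos: [0.5455, -0.1936, 0.2537]
eef_rot: [-3.141, -0.0, -0.319]
force: [-0.2, 1.4, 2.0]
grip_width: 0.038
grip_force: 25.0
[-0.63  0.58  1.67  0.2   0.18 -0.  ] [ 0.5455 -0.1936  0.2536] 15.25
```

View pics/m5.png

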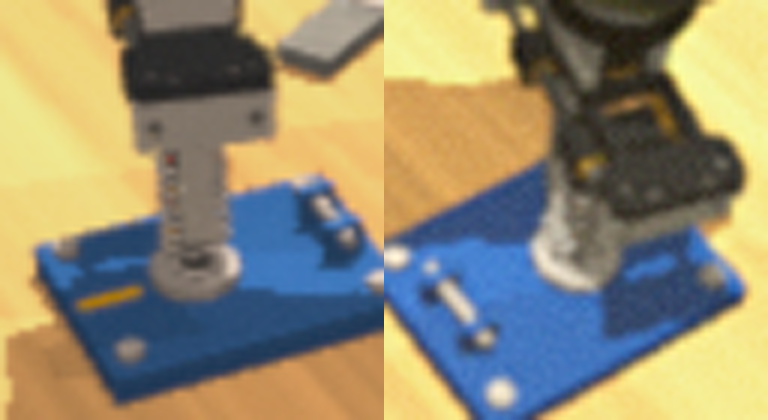

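The spring is on the seat with its gap ring at (195,262). The stripe is mostly hidden behind the finger, turned away from the yellow mark. Release and lift.

```bash
python3 -m jog '[[0,0,0,0,0,0],[0,0,0,0,0,0],[0,0,0,0,0,0],[0,0,0,0,0,0],[0,0,0,0,0,0]]' 75; python3 -m jog '[[0,0,-2,0,0,0],[0,0,-5,0,0,0],[0,0,-8,0,0,0],[-4,0,-11,0,0,0],[-5,0,-11,0,0,0],[-5,0,-11,0,0,0]]'; python3 -c "
from h import *
w=ctrl.camera('wrist');s=ctrl.camera('scene');pickle.dump(w,open('w6.pkl','wb'))
u,v=proj(w,(.5447,-.1937,.06)).astype(int);a=crop(w['img'],max(u-70,0),max(v-60,0),140,120,3.5);print(u,v,max(u-70,0),max(v-60,0))
u,v=proj(s,(.5447,-.1937,.06)).astype(int);b=crop(s['img'],u-25,v-35,50,70,6);cv2.imwrite('pics/f6.png',np.hstack([a[:420],b]) )
print(proj(w,(.5447,-.1937,.098)),proj(w,(.5447,-.1937,.028)))"
```

```text
time_s: 15.9
ee_pos: [0.5455, -0.1936, 0.2536]
eef_rot: [-3.142, 0.0, -0.319]
force: [0.0, 0.2, -0.2]
grip_width: 0.07
grip_force: 0.0
time_s: 16.5
ee_pos: [0.4973, -0.1777, 0.3642]
eef_rot: [3.141, -0.001, -0.319]
force: [1.1, 0.0, -1.7]
grip_width: 0.0701
grip_force: 0.0
320 149 250 89
[320.1528804  155.15559709] [320.05617964 146.41542849]
```

View pics/f6.png

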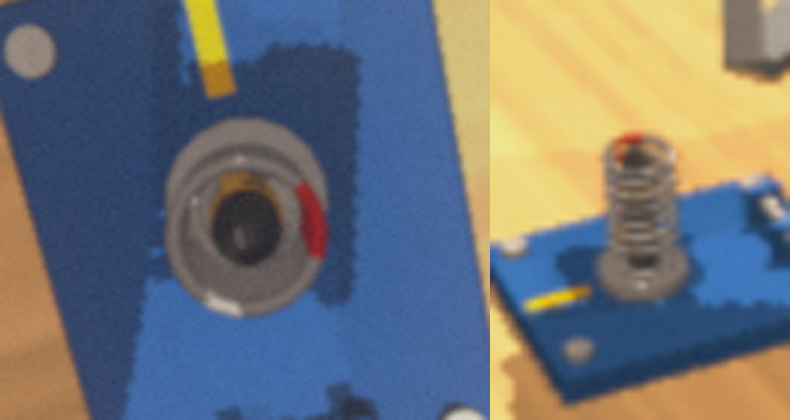

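The spring stands on the seat, concentric with the rod. The stripe at (313,220) is about 89° from the yellow mark at (210,50), and the robot is clear. Handing in.

```bash
python3 -c "
from station import ctrl
print(ctrl.hand_in())"
```

```text
the job is handed in; nothing more can be done
None
```

I handed in the job: the steel spring is seated on the press below both pins with its stripe about 89° from the yellow mark, released, and the arm never touched the other objects; the hand-in gave no verdict.

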